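Lock the mould carrier with the catch-guarded bolt

ROBOT

A 6-joint arm with a two-finger parallel gripper is mounted at the origin on the work surface. World frame = base frame: x ahead of the robot, y to its left, z up, the work surface at z = 0. Lengths are in m, angles in rad, forces in N, time in s.
With the tool pointing down it reaches from about 0.375 to 0.9 m from the base axis. Payload 3.1 kg.
Tool frame: the origin (TCP) lies midway between the tips of the shut fingers; the grasp point (between the pads) lies pinch_z behind it (pinch_z is the distance from the TCP to the grasp point, in m); y points along the fingers, z is the direction in which the jaws open and shut, and the axes are right-handed (so a half turn about y gives the same grasp; the last joint's range is limited). The gripper opens to 87 mm and grips with 3 to 60 N. Pads are 19 mm wide; open, the fingers measure 117 mm over their backs; the gripper's body (75 mm by 190 mm) begins 51 mm behind the grasp point.
Start: joints at [1.032, 0.527, 1.433, -0, 1.181, -0.178], TCP at [0.221, 0.585, 0.223] pointing down, gripper open.
Joint ranges: [-3.08, 3.08], [-0.75, 2.2], [0.22, 2.44], [-1.43, 4.57], [0, 2.65], [-2.85, 2.85]. Speed limits (rad/s): [2.79, 2.79, 3.14, 3.14, 3.14, 3.14].

INTERFACE

Orientations are given as a unit quaternion [x, y, z, w].
In Python, from rig import get_obs, camera, hand_in, pinch_z gives the robot as it stands. The module is installed in compiled form; this text tells all that it offers.
- The arm moves only by the tool arm_command, never from a script. Its argument "plan" is a list of rows, each a list of 2 entries, a list of its own where there are three numbers: the shift along the world's x, y, z in units of 25 mm (1.0 is 25 mm), then the turn about the world's z in units of 5 degrees (1.0 is 5 degrees). A call has 1 to 5 rows; each row is the pose to reach, as a shift and turn from the pose commanded when the call began; what a row does not reach only later rows make up. A row lasts 1/10 s, in which the tool goes at most 50 mm and 8.59 degrees, less where a joint would pass 70% of its speed; a pose out of reach is approached as far as the arm can. A call with a gripper value outside its range is refused whole. "fingers" is the opening, from -1 (shut) to 1 (fully open), set as the call begins (left out, the last holds). The fingers move at their own pace and stop on an object; "force" is the grip in N (left out, the last holds). Time passes only in rows, so rows that repeat a pose let the fingers close. It gives the time, the measured TCP pose, the force and the opening at its end, in the units of the state.
- get_obs(): the state, without advancing time (a new reading comes with each control period).
- camera(name): name is "scene" or "side" or "wrist"; returns a dict with "pixels" (480x640x3 uint8, red, green, blue), "camera_matrix" (3x3 intrinsics, pixels), "R" (3x3) and "t" (3): a world point X has camera coordinates R X + t. Camera axes: x right, y down, z forward; pixel columns grow to the right and rows downward; lengths in m; the calibration is good to about 2 mm. The wrist camera is an equidistant fisheye: a pixel r from the principal point sees the ray r / f radians off the axis. A picture is of the moment at which its call begins. There is no depth.
- hand_in(): hands the job in, once; it reports no verdict.
The state is a dict: "time": time; "q": joint angles; "joint_velocities": joint speeds; "joint_torque": joint torques, N m; "position": TCP position; "tool_rot": TCP orientation; "ft_force": force on the tool from outside, world axes, zero at the start; "moment": the same for the moment, N m; "grip_width": finger opening in m.
Only numpy, scipy, OpenCV 4.12 (cv2) and the standard library are available. Lean on these libraries where they do the work, as an engineer would, in place of code of your own. Each camera call takes 0.05 s, during which the arm holds its last target.

TASK

Lock the mould carrier in its fixture: press the yellow spring catch bar down with one fingertip and keep it down while the other fingertip pushes the red bolt tab towards the steel mould carrier, until the bolt is fully home in the brass keeper; then let go, so that the catch springs up again behind it. Only press and push, without forcing anything: pick nothing up, and leave the loose things around the fixture where they are. Finish with the hand clear of everything.

Things in the scene. Friction and masses are not known exactly. Their poses are not given: they have to be found in the camera images.
- station: Fixed fixture on a green base plate 150 x 290 mm (local x -75..75, y -120..170). Origin on the bench surface, z up; its +y is the way the bolt slides home, towards the carrier. The yellow catch bar runs along y at x = -27.5 mm, the bolt along y at x = +27.5 mm: bar and red tab are 55 mm apart across the slide. Apart from these two all is below 47 mm, and beside the tab below 44 mm.
- keeper (a point): Centre of the top (45 mm above the bench) of the brass keeper into which the bolt's nose slides, at local x = 27.5, y = 71 mm, 18 mm long. Behind it, filling local y 80..165 mm, is the steel mould carrier, 130 mm wide, top at 46 mm, with round cavities.
- bolt_tab (a point): Top centre of the red upright tab on the bolt, 84 mm above the bench; moves with the bolt (local x = 27.5 mm, y = -22.5 mm plus the bolt's joint value). The tab is 28 mm wide across the slide (local x), 10 mm thick along it (y), and stands free from z = 43 to 84 mm. Push its -y face towards +y. The round bolt below is 18 mm thick, its axis at z = 30 mm.
- catch_top (a point): Centre of the top face of the yellow catch bar, local x = -27.5, y = -15 mm, 66 mm above the bench when up; moves with the bar. The bar is 28 mm wide (local x), 130 mm long (y -80..50 mm), 10 mm thick and flat, so a fingertip can slide along it while pressing. It moves straight down without tipping, wherever it is pressed.
- bolt (a joint): How far the bolt has slid towards the carrier, m: 0 withdrawn (starts at 0 to 0.003), 0.045 fully home at its end stop. Friction about 2.5 N; it stays where it is left. With the catch up it is blocked at about 0.005; with the catch down it runs freely. Beyond 0.039 the catch can spring up behind it and it cannot go back.
- catch (a joint): How far the catch bar is pressed down, m: 0 up, 0.014 at its bottom stop. The spring pushes it up with 3.5 N at the top, 7 N at the bottom. It frees the bolt from about 0.007 down; 0.009 to 0.012 is a good depth. It springs up when let go; let go with the bolt half way, it stays caught half down.
- spool: Bystander: loose copper wire spool standing upright, diameter 56, height 50 mm; origin at the centre of its underside.
- punch: Bystander: loose turned steel punch standing upright, foot diameter 40, stem diameter 24, height 70 mm; origin at the centre of its underside.
- tin: Bystander: loose blue closed tin, diameter 50, height 70 mm; origin at the centre of its underside.
- spanner: Bystander: loose steel spanner lying flat, 150 mm long along its own x, under 20 mm high; origin under its middle.

How it is judged:
On the way, in this order (a step that is already met when the one before it is completed fails the run):
1. the catch bar is held down while the bolt is still withdrawn (value of joint catch above 0.006 m and value of joint bolt below 0.012 m), for 0.05 s.
2. the bolt has been slid most of the way with the catch still down (value of joint bolt above 0.03 m and value of joint catch above 0.005 m), for 0.05 s.
At the end, for the whole second after the job is handed in: The bolt is home (at least 38.5 of its 45 mm) and at rest, the catch bar is up again (within 2 mm of the top) and so locks it, and the spool, punch, tin and spanner are within 20 mm of where they started, the first three upright (value of joint bolt above 0.0385 m and value of joint catch below 0.002 m and velocity of joint bolt between -0.005 and 0.005 m/s and distance of each of spool, punch, tin, spanner from where it was at the start of the episode below 0.02 m and angle between each of spool, punch, tin's own z axis and vertical below 0.2 rad); the robot touches nothing.
It fails at once if a loose bystander is pushed away, lifted or carried (more than 20 mm) (distance of any of spool, punch, tin, spanner from where it was at the start of the episode above 0.02 m).
It fails at once if a standing bystander is tipped over (angle between any of spool, punch, tin's own z axis and vertical above 0.5 rad).
It fails at once if the fixture, bolt or catch is forced (more than 45 N from the fingers) (contact force between the fingers and station above 45 N).
It also fails if it takes over 32 s, if anything falls off the work surface, if the arm or the gripper's body presses on something with over 40 N, if the wrist force passes 120 N, or if a joint passes its speed limit or range.

## Working session

There is one attempt and no reset: what is moved stays moved. The work goes in short steps, Python scripts to look and compute and a tool call to move; the robot and the scene stay as the last step left them, time stands still between calls to the robot, and variables do not carry over. Pictures are saved under pics/ and viewed, and the job is handed in when it is done.

Besides the shell and the picture viewer there is one more tool, called after "Emit:" as name(argument=value, ...), one argument or row to a line, values as JSON. arm_command: Moves the arm, as the interface text tells. Its arguments: {"type":"object","properties":{"plan":{"type":"array"},"fingers":{"type":"number"},"force":{"type":"number"}},"required":["plan"]}

```bash
mkdir -p pics; python3 - <<'E'
from rig import get_obs,camera,pinch_z
import cv2,numpy as np
print(pinch_z)
o=get_obs()
for k in o: print(k,np.round(o[k],4))
for n in("scene","side","wrist"):
    c=camera(n); cv2.imwrite(f"pics/{n}0.png",c["pixels"][:,:,::-1]); np.savez(f"{n}0.npz",**c)
    print(n,c["camera_matrix"].round(1).tolist(),(-c["R"].T@c["t"]).round(3), c["R"].round(3).tolist())
E
```

```text
0.0187
time 0.0
q [ 1.0315  0.5285  1.4339 -0.      1.1814 -0.1785]
joint_velocities [ 0.0001  0.0003  0.0016 -0.0015 -0.0019 -0.0003]
joint_torque [-3.00000e-04 -4.40039e+01 -1.76592e+01  6.32000e-02  5.82000e-02
 -2.00000e-04]
position [0.2203 0.5841 0.2216]
tool_rot [ 0.6963 -0.1271  0.1266 -0.6949]
ft_force [-0.8142 -0.242  -0.3682]
moment [-0.049  -0.0374  0.0156]
grip_width 0.0873
scene [[448.3, 0.0, 313.0], [0.0, 448.3, 239.8], [0.0, 0.0, 1.0]] [ 1.13  -0.066  0.5  ] [[0.076, 0.997, 0.004], [0.608, -0.043, -0.793], [-0.79, 0.063, -0.61]]
side [[560.3, 0.0, 312.7], [0.0, 560.3, 242.5], [0.0, 0.0, 1.0]] [ 0.548 -0.566  0.559] [[1.0, -0.026, 0.002], [-0.016, -0.65, -0.76], [0.021, 0.76, -0.65]]
wrist [[371.6, 0.0, 320.1], [0.0, 371.6, 238.5], [0.0, 0.0, 1.0]] [0.141 0.614 0.384] [[0.353, 0.936, -0.002], [0.892, -0.336, 0.304], [0.283, -0.109, -0.953]]
```

View pics/scene0.png

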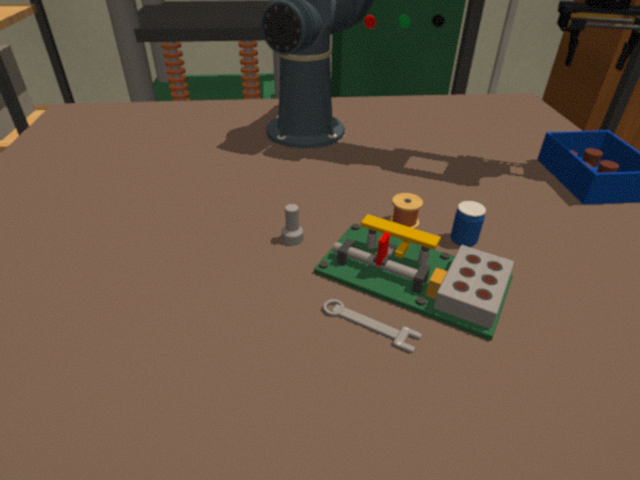

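View pics/side0.png

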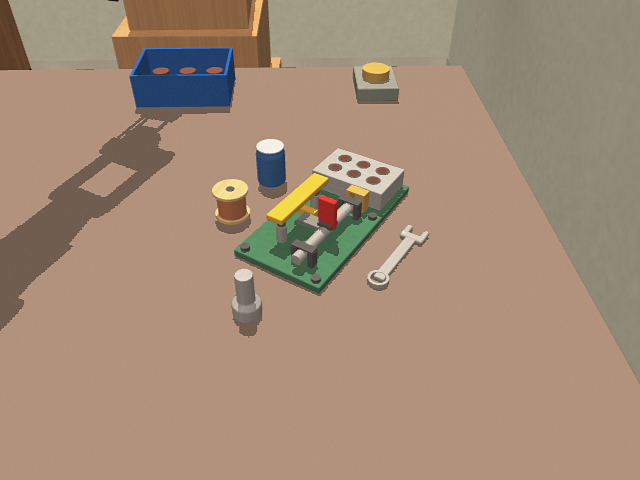

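View pics/wrist0.png

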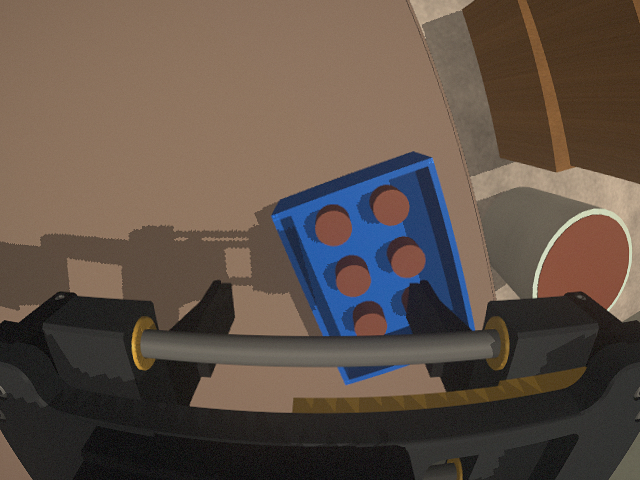

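The scene view shows the fixture at about (320–510, 215–325), with the bar at (400,231) and the red tab at (384,248). In the side view the bar is at (300,198) and the tab at (328,212). The punch, spool, tin and spanner all stand off the base plate. Next I'll measure these.

```bash
cat > h.py <<'E'
import numpy as np,cv2
def load(n): 
    d=np.load(n); return {k:d[k] for k in d.files}
def plane(c,uv,z):
    K=c["camera_matrix"];R=c["R"];t=c["t"];o=-R.T@t
    uv=np.atleast_2d(uv); d=(R.T@np.linalg.inv(K)@np.c_[uv,np.ones(len(uv))].T).T
    return o+d*((z-o[2])/d[:,2])[:,None]
def tri(cs,uvs):
    A=[];b=[]
    for c,uv in zip(cs,uvs):
        P=c["camera_matrix"]@np.c_[c["R"],c["t"]]
        for i in(0,1):
            r=uv[i]*P[2]-P[i];A.append(r[:3]);b.append(-r[3])
    x,res,*_=np.linalg.lstsq(np.array(A),np.array(b),rcond=None);return x
def mask(c,lo,hi):
    h=cv2.cvtColor(c["pixels"],cv2.COLOR_RGB2HSV); return cv2.inRange(h,lo,hi)
def comp(m,roi):
    z=np.zeros_like(m);a,b,cc,d=roi;z[b:d,a:cc]=m[b:d,a:cc]
    cs,_=cv2.findContours(z,cv2.RETR_EXTERNAL,cv2.CHAIN_APPROX_NONE);return max(cs,key=cv2.contourArea)
E
cat > m.py <<'E'
from h import *
rois={"scene":(300,190,530,330),"side":(230,140,420,290)}
C={n:load(n+"0.npz") for n in rois}
for n,c in C.items():
    g=comp(mask(c,(55,90,20),(85,255,140)),rois[n])
    y=comp(mask(c,(20,200,120),(32,255,255)),rois[n])
    r=cv2.bitwise_or(mask(c,(0,200,90),(5,255,255)),mask(c,(175,200,90),(180,255,255)))
    r=comp(r,rois[n])
    for nm,k in("green",g),("yellow",y),("red",r):
        q=cv2.boxPoints(cv2.minAreaRect(k)); print(n,nm,cv2.contourArea(k),q.round(1).tolist())
        c[nm]=k
    h=cv2.convexHull(y).reshape(-1,2)
    q=cv2.boxPoints(cv2.minAreaRect(y))
    w=plane(c,q,.066)[:,:2]; print(" bar@.066",w.round(4).tolist(),"c",w.mean(0).round(4))
    im=c["pixels"][:,:,::-1].copy(); x0,y0,x1,y1=rois[n]
    for k in(g,y,r): cv2.drawContours(im,[k],-1,(255,0,255),1)
    cv2.imwrite(f"pics/{n}_crop.png",cv2.resize(im[y0:y1,x0:x1],None,fx=3.4,fy=3.4,interpolation=cv2.INTER_NEAREST))
E
python3 m.py
python3 - <<'E'
from h import *
for n,(a,b,c,d) in {"scene":(310,190,520,335),"side":(225,140,420,290)}.items():
    im=load(n+"0.npz")["pixels"][b:d,a:c,::-1]; cv2.imwrite(f"pics/{n}_z.png",cv2.resize(im,None,fx=3.8,fy=3.8,interpolation=cv2.INTER_CUBIC))
E
```

```text
scene green 3042.5 [[313.3999938964844, 272.1000061035156], [324.8999938964844, 242.0], [495.3999938964844, 307.1000061035156], [483.8999938964844, 337.1000061035156]]
scene yellow 781.0 [[360.70001220703125, 222.89999389648438], [364.20001220703125, 211.89999389648438], [440.29998779296875, 236.10000610351562], [436.79998779296875, 247.1999969482422]]
scene red 212.5 [[374.8999938964844, 264.29998779296875], [380.3999938964844, 231.6999969482422], [389.5, 233.1999969482422], [384.0, 265.79998779296875]]
 bar@.066 [[0.5262, 0.0616], [0.4939, 0.073], [0.5713, 0.1837], [0.599, 0.1696]] c [0.5476 0.122 ]
side green 157.5 [[359.6000061035156, 213.1999969482422], [402.70001220703125, 186.60000610351562], [411.0, 199.89999389648438], [367.8999938964844, 226.60000610351562]]
side yellow 0.0 [[324.0, 185.0], [324.0, 185.0], [323.0, 186.0], [323.0, 186.0]]
side red 213.0 [[319.0, 198.0], [336.0, 198.0], [336.0, 225.0], [319.0, 225.0]]
 bar@.066 [[0.5855, 0.1467], [0.5855, 0.1467], [0.5839, 0.144], [0.5839, 0.144]] c [0.5847 0.1453]
```

View pics/scene_z.png

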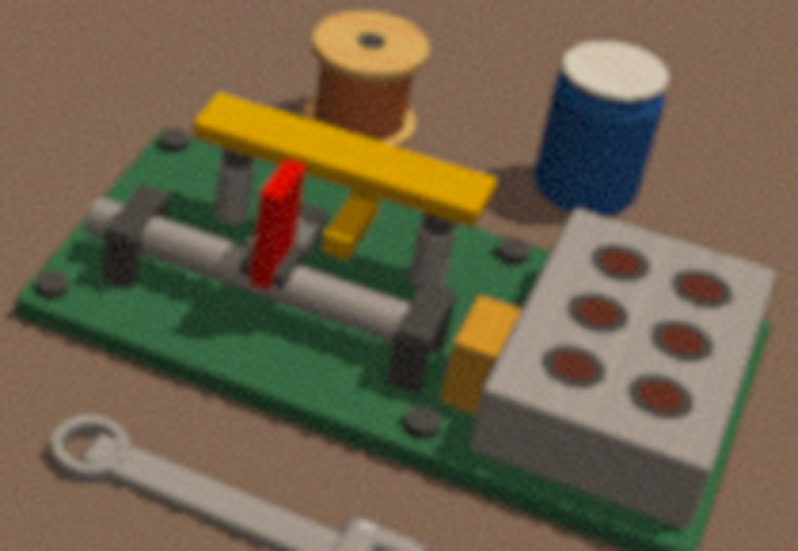

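View pics/side_z.png

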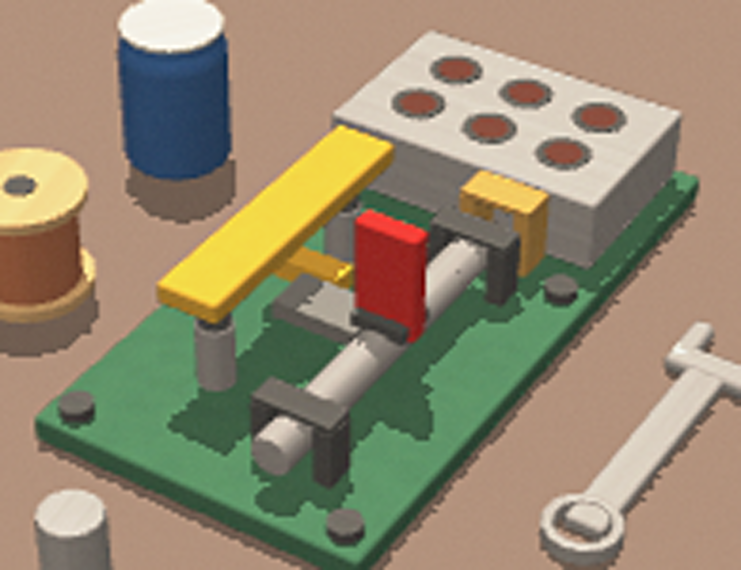

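The zooms show the bar's top face, the carrier's top and the red tab clearly, and the tab is still near the withdrawn end. I'll triangulate their corners across the two views.

```bash
cat > p.py <<'E'
from h import *
S,D=load("scene0.npz"),load("side0.npz")
f=lambda p,a,b:(np.array(p)+.5)/3.8-.5+np.array([a,b])
# (scene zoom, side zoom, local)
P={"b--":((220,93),(160,288),(-41.5,-80,66)),"b+-":((195,122),(213,308),(-13.5,-80,66)),
"b-+":((497,178),(345,126),(-41.5,50,66)),"b++":((475,207),(394,153),(-13.5,50,66)),
"c--":((582,208),(333,115),(-65,80,46)),"c-+":((775,272),(432,32),(-65,165,46)),
"c++":((707,468),(680,115),(65,165,46)),"c+-":((488,394),(595,203),(65,80,46)),
"g+-":((15,310),(360,568),(75,-120,None)),
"g--":((160,130),(38,425),(-75,-120,None)),
"tabL":((288,162),(364,213),None),"tabR":((272,190),(418,240),None)}
W=[];L=[]
for k,(a,b,l) in P.items():
    ua,ub=f(a,310,190),f(b,225,140); x=tri((S,D),(ua,ub))
    print(k,(x*1000).round(1), "z exp",l and l[2])
    if l and l[2]:
        for c,u in((S,ua),(D,ub)):
            W.append(plane(c,u,l[2]/1000)[0,:2]); L.append(np.array(l[:2])/1000)
W,L=np.array(W),np.array(L)
Wc,Lc=W-W.mean(0),L-L.mean(0)
th=np.arctan2((Lc[:,0]*Wc[:,1]-Lc[:,1]*Wc[:,0]).sum(),(Lc*Wc).sum())
R=np.array([[np.cos(th),-np.sin(th)],[np.sin(th),np.cos(th)]]); T=W.mean(0)-R@L.mean(0)
print("theta",np.degrees(th),"T",T.round(4),"res mm\n",((W-(L@R.T+T))*1000).round(1).reshape(-1,4))
for n,c in(("scene",S),("side",D)):
    pass
for k in("tabL","tabR"):
    a,b,_=P[k]; x=tri((S,D),(f(a,310,190),f(b,225,140))); print(k,"local",(R.T@(x[:2]-T)*1000).round(1))
for l in((-27.5,-15),(27.5,-22.5),(0,-50),(0,-37),(0,8)): print(l,(R@(np.array(l)/1000)+T).round(4))
from rig import get_obs
from scipy.spatial.transform import Rotation as Ro
o=get_obs();M=Ro.from_quat(o["tool_rot"]).as_matrix();print("pos",o["position"],"tool\n",M.round(3),"jaw yaw",np.degrees(np.arctan2(M[1,2],M[0,2])))
E
python3 p.py
```

```text
b-- [499.4  77.2  63.3] z exp 66
b+- [520.1  62.9  63.7] z exp 66
b-+ [573.1 182.9  65.4] z exp 66
b++ [592.4 167.   63.7] z exp 66
c-- [569.1 225.7  43.3] z exp 46
c-+ [617.  291.2  44.7] z exp 46
c++ [721.7 219.4  44.3] z exp 46
c+- [676.7 152.7  44.2] z exp 46
g+- [573.4 -20.1   6.6] z exp None
g-- [449.8  60.4   9.1] z exp None
tabL [578.1  91.5  84.8] z exp None
tabR [597.2  79.7  82.5] z exp None
theta -34.026670207167896 T [0.5781 0.1182] res mm
 [[ 2.1  2.4  1.2 -2.8]
 [ 0.6  3.1 -1.8  0.2]
 [ 0.7  0.8  1.7 -2. ]
 [-3.6  1.4 -2.  -6.8]
 [ 1.4  4.6  0.4 -1. ]
 [ 1.4 -0.7  0.4 -2.9]
 [-1.6  0.2 -3.1 -2.2]
 [ 3.   2.7 -0.6  3.2]]
tabL local [ 15.  -22.1]
tabR local [ 37.4 -21.2]
(-27.5, -15) [0.5469 0.1211]
(27.5, -22.5) [0.5883 0.0842]
(0, -50) [0.5501 0.0768]
(0, -37) [0.5574 0.0875]
(0, 8) [0.5825 0.1248]
pos [0.22030896 0.58429235 0.2217959 ] tool
 [[ 0.936 -0.001  0.353]
 [-0.353 -0.001  0.936]
 [-0.    -1.    -0.002]] jaw yaw 69.32709076536104
```

The measured heights come out 2–3 mm low against the known ones, and the rigid fit gives yaw −34.0° and origin (0.578, 0.118). The tab centre is at local y ≈ −22, so the bolt is withdrawn as expected. With a 40 mm opening the fingers straddle x = 0 at about ±27.5. The tool has to turn by −103.3°, so I'll set the fingers to 40 mm and start approaching at height.

Emit:
arm_command(
  plan=[
    [[1.0,-1.5,0],-1.6],
    [[2.0,-3.1,0],-3.2],
    [[3.0,-4.7,0],-4.8],
    [[4.0,-6.2,0],-6.4],
    [[5.0,-7.8,0],-8],
  ],
  fingers=-0.083,
  force=20,
)

```text
time: 0.65
position: [0.3462, 0.3883, 0.2224]
tool_rot: [-0.609, 0.359, -0.359, 0.609]
ft_force: [0.6, 0.5, -0.7]
grip_width: 0.055
```

Emit:
arm_command(
  plan=[
    [[1.0,-1.5,0],-1.6],
    [[2.0,-3.1,0],-3.2],
    [[3.0,-4.7,0],-4.8],
    [[4.0,-6.2,0],-6.4],
    [[5.0,-7.8,0],-8],
  ],
)

```text
time: 1.15
position: [0.4713, 0.1932, 0.2225]
tool_rot: [-0.45, 0.546, -0.546, 0.45]
ft_force: [0.7, 0.8, -0.5]
grip_width: 0.04
```

Emit:
arm_command(
  plan=[
    [[1.0,-1.5,-0.5],-1.5],
    [[2.0,-3.0,-1.0],-3.0],
    [[3.0,-4.5,-1.5],-4.6],
    [[3.1,-4.8,-2],-4.66],
    [[3.1,-4.8,-2],-4.66],
  ],
)

```text
time: 1.65
position: [0.5471, 0.0733, 0.1705]
tool_rot: [-0.333, 0.626, -0.624, 0.33]
ft_force: [-0.9, 0.6, -0.2]
grip_width: 0.04
```

```bash
cat > s.py <<'E'
import sys
from h import *
from rig import get_obs,camera
from scipy.spatial.transform import Rotation as Ro
th=np.radians(-34.03);R=np.array([[np.cos(th),-np.sin(th)],[np.sin(th),np.cos(th)]]);T=np.array([.5781,.1182])
o=get_obs();M=Ro.from_quat(o["tool_rot"]).as_matrix();p=o["position"]
print("t",o["time"],"pos",p.round(4),"local",(R.T@(p[:2]-T)*1000).round(1),"yaw",np.degrees(np.arctan2(M[1,2],M[0,2])).round(2),"F",o["ft_force"].round(2),"w",o["grip_width"],"tooly",M[:,1].round(3))
def shift(lx,ly,z): return np.r_[R@(np.array([lx,ly])/1000)+T-p[:2],z-p[2]]/.025
if len(sys.argv)>4: print("shift units",shift(*map(float,sys.argv[1:4])).round(3))
if len(sys.argv)>4 and sys.argv[4]!="-":
  for n,(a,b,c,d) in {"scene":(310,150,520,335),"side":(225,100,420,290)}.items():
    c0=camera(n);np.savez(n+sys.argv[4]+".npz",**c0); im=c0["pixels"][b:d,a:c,::-1]; cv2.imwrite(f"pics/{n}_{sys.argv[4]}.png",cv2.resize(im,None,fx=3,fy=3,interpolation=cv2.INTER_CUBIC))
E
python3 s.py 0 -50 0.09 1
```

```text
t 1.65 pos [0.5471 0.0733 0.1705] local [ -0.5 -54.6] yaw -34.11 F [-0.9   0.56 -0.18] w 0.04003776337691094 tooly [-0.005  0.    -1.   ]
shift units [ 0.119  0.14  -3.22 ]
```

Emit:
arm_command(
  plan=[
    [[0.05,0.05,-1],0],
    [[0.05,0.05,-2],0],
    [[0.05,0.05,-3],0],
    [[0.05,0.05,-3],0],
    [[0.05,0.05,-3],0],
  ],
)

```text
time: 2.25
position: [0.549, 0.0773, 0.0983]
tool_rot: [-0.333, 0.624, -0.624, 0.333]
ft_force: [0.5, -0.7, 0.5]
grip_width: 0.0397
```

```bash
python3 s.py 0 -50 0.07 2
```

```text
t 2.25 pos [0.549  0.0773 0.0983] local [ -1.3 -50.2] yaw -33.84 F [ 0.45 -0.67  0.48] w 0.03970994209474293 tooly [-0.  0. -1.]
shift units [ 0.046 -0.023 -1.131]
```

View pics/side_2.png

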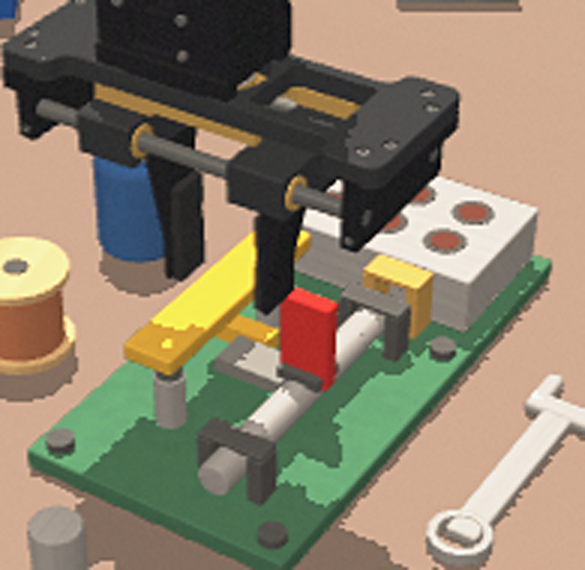

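View pics/scene_2.png

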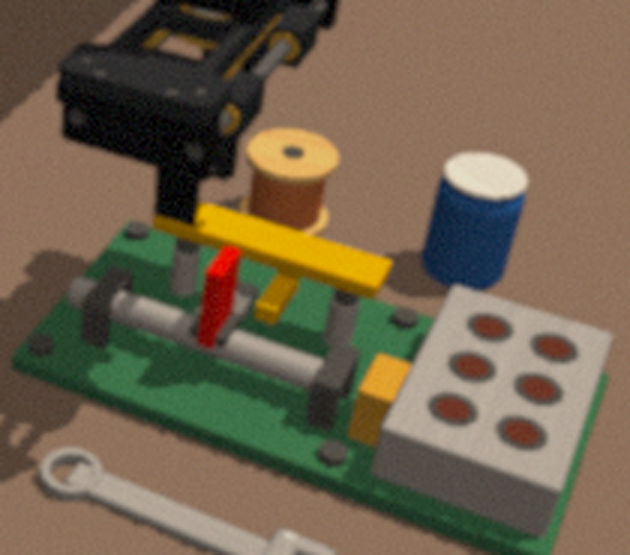

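The side view shows the fingertips at about (183,275) and (275,310) in the crop, above the bar and to its left. I'll compare that with where the TCP says they should project.

```bash
python3 - <<'E'
from h import *
th=np.radians(-34.03);R=np.array([[np.cos(th),-np.sin(th)],[np.sin(th),np.cos(th)]]);T=np.array([.5781,.1182])
for n,o in(("scene",(310,150)),("side",(225,100))):
    c=load(n+"2.npz")
    for lx in(-28.8,26.2):
      for z in (.098,.066):
        X=np.r_[R@np.array([lx,-50.2])/1000+T,z] if 0 else np.r_[R@(np.array([lx,-50.2])/1000)+T,z]
        x=c["camera_matrix"]@(c["R"]@X+c["t"]); u=x[:2]/x[2]; print(n,lx,z,((u-o)*3).round(0))
E
```

```text
scene -28.8 0.098 [213. 169.]
scene -28.8 0.066 [207. 217.]
scene 26.2 0.098 [171. 219.]
scene 26.2 0.066 [166. 268.]
side -28.8 0.098 [178. 266.]
side -28.8 0.066 [180. 320.]
side 26.2 0.098 [276. 303.]
side 26.2 0.066 [275. 357.]
```

The predicted tips match the images to within about 3 original pixels. Now I'll go down onto the bar and watch the force.

Emit:
arm_command(
  plan=[
    [[0.04,-0.02,-0.4],0],
    [[0.04,-0.02,-0.8],0],
    [[0.04,-0.02,-1.0],0],
    [[0.04,-0.02,-1.0],0],
    [[0.04,-0.02,-1.0],0],
  ],
)

```text
time: 2.85
position: [0.5502, 0.0754, 0.0722]
tool_rot: [-0.332, 0.624, -0.624, 0.332]
ft_force: [-0.3, 0.2, -0.2]
grip_width: 0.0401
```

Emit:
arm_command(
  plan=[
    [[0,0,-0.12],0],
    [[0,0,-0.24],0],
    [[0,0,-0.36],0],
    [[0,0,-0.36],0],
    [[0,0,-0.36],0],
  ],
)

```text
time: 3.35
position: [0.5506, 0.0754, 0.0638]
tool_rot: [0.332, -0.624, 0.624, -0.332]
ft_force: [-0.3, -0.9, 3.3]
grip_width: 0.0401
```

```bash
python3 s.py 0 -50 0.056 3
```

```text
t 3.35 pos [0.5506 0.0754 0.0638] local [  1.2 -50.8] yaw -33.97 F [-0.33 -0.91  3.34] w 0.040125661782804335 tooly [ 0.001 -0.    -1.   ]
shift units [-0.02   0.053 -0.311]
```

View pics/side_3.png

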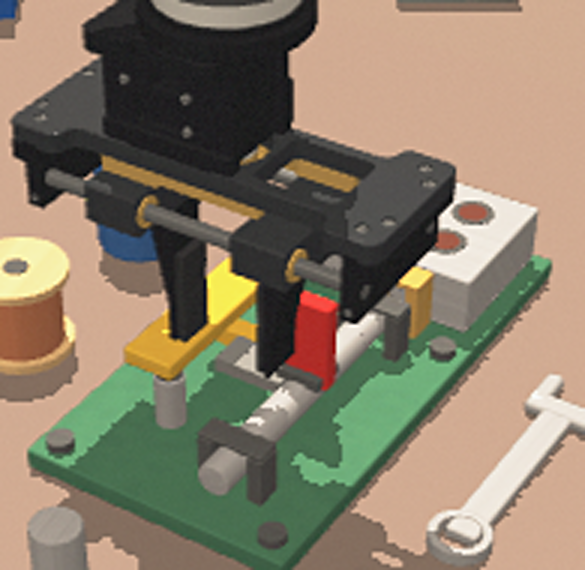

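The left fingertip rests on the bar at (190,335), with 3.3 N showing contact, and the right one stands behind the red tab at (275,370). Next I'll press about 8 mm further.

Emit:
arm_command(
  plan=[
    [[0,0,-0.1],0],
    [[0,0,-0.2],0],
    [[0,0,-0.3],0],
    [[0,0,-0.34],0],
    [[0,0,-0.34],0],
  ],
)

```text
time: 3.95
position: [0.5506, 0.0755, 0.055]
tool_rot: [0.332, -0.624, 0.624, -0.332]
ft_force: [-0.3, -0.9, 5.1]
grip_width: 0.0397
```

```bash
python3 s.py 0 8 0.056 4
```

```text
t 3.95 pos [0.5506 0.0755 0.055 ] local [  1.1 -50.8] yaw -33.98 F [-0.34 -0.88  5.07] w 0.03972389578769688 tooly [ 0. -0. -1.]
shift units [1.279 1.975 0.039]
```

View pics/side_4.png

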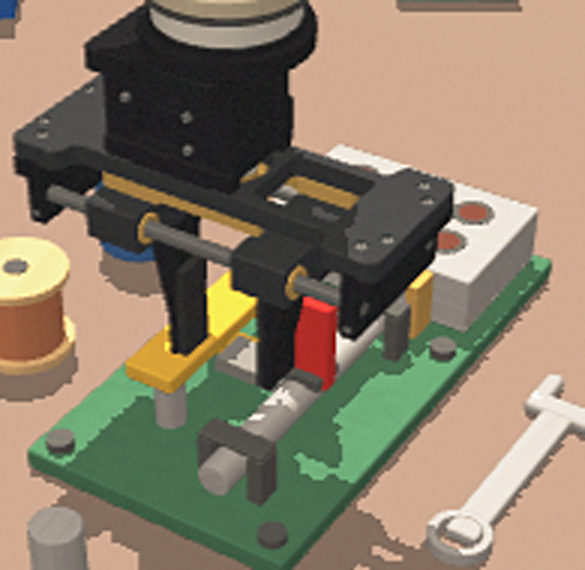

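```bash
cat > d.py <<'E'
import sys
from h import *
# bar near (y=-80) end: left-most corner columns, row range of yellow in side view
for k in sys.argv[1:]:
    c=load(f"side{k}.npz"); m=mask(c,(18,120,60),(35,255,255)); m[:, :225]=0
    out=[]
    for u in range(269,282,2):
        v=np.where(m[190:245,u])[0]+190; out.append((v.min(),v.max()) if len(v) else None)
    print(k,out)
    g=c["pixels"].astype(float)
    ref=load("side2.npz")["pixels"][204:232,265:280].astype(np.uint8)
    r=cv2.matchTemplate(c["pixels"][195:250,260:286].copy(),ref,cv2.TM_CCOEFF_NORMED); _,s,_,l=cv2.minMaxLoc(r); 
    rr=r[:,l[0]]; i=l[1]; a,b,d=rr[i-1],rr[i],rr[i+1]; print("  shift px",l[0]-5,l[1]-9+(a-d)/(2*(a-2*b+d)),s)
E
python3 d.py 2 3 4
```

```text
2 [(np.int64(212), np.int64(220)), (np.int64(210), np.int64(220)), (np.int64(208), np.int64(221)), (np.int64(206), np.int64(222)), (np.int64(204), np.int64(223)), (np.int64(203), np.int64(224)), (np.int64(201), np.int64(224))]
  shift px 0 0.008380322 1.0
3 [(np.int64(214), np.int64(221)), (np.int64(212), np.int64(222)), (np.int64(210), np.int64(223)), (np.int64(208), np.int64(223)), (np.int64(206), np.int64(224)), (np.int64(204), np.int64(225)), (np.int64(203), np.int64(226))]
  shift px 0 1.2201099 0.9223864078521729
4 [(np.int64(218), np.int64(226)), (np.int64(217), np.int64(226)), (np.int64(215), np.int64(227)), (np.int64(213), np.int64(228)), (np.int64(211), np.int64(229)), (np.int64(210), np.int64(230)), (np.int64(208), np.int64(230))]
  shift px 0 5.9913554 0.8458235263824463
```

The bar has shifted about 6 px from rest, which is about 10.7 mm. That agrees with the TCP height (66 − 55 mm), so the depth is good. Now I'll push along +y, local direction (0.56, 0.83).

Emit:
arm_command(
  plan=[
    [[0.06,0.15,0],0],
    [[0.15,0.28,0],0],
    [[0.24,0.41,0],0],
    [[0.33,0.55,0],0],
    [[0.42,0.68,0],0],
  ],
)

```text
time: 4.55
position: [0.5597, 0.092, 0.0549]
tool_rot: [-0.334, 0.624, -0.624, 0.331]
ft_force: [-3.5, -6.2, 6.0]
grip_width: 0.0399
```

Emit:
arm_command(
  plan=[
    [[0.09,0.13,0],0],
    [[0.18,0.27,0],0],
    [[0.27,0.4,0],0],
    [[0.36,0.53,0],0],
    [[0.36,0.53,0],0],
  ],
)

```text
time: 5.05
position: [0.5689, 0.1056, 0.0549]
tool_rot: [-0.333, 0.624, -0.624, 0.331]
ft_force: [-3.1, -4.1, 5.1]
grip_width: 0.0398
```

```bash
python3 s.py 0 8 0.055 5; python3 d.py 5
```

```text
t 5.05 pos [0.5689 0.1056 0.0549] local [ -0.6 -15.6] yaw -33.93 F [-3.08 -4.08  5.1 ] w 0.03979997600241498 tooly [-0.003 -0.001 -1.   ]
shift units [0.547 0.769 0.006]
5 [(np.int64(218), np.int64(226)), (np.int64(217), np.int64(226)), (np.int64(215), np.int64(227)), (np.int64(213), np.int64(228)), (np.int64(211), np.int64(229)), (np.int64(210), np.int64(230)), (np.int64(208), np.int64(230))]
  shift px 0 6.15248 0.8252911567687988
```

View pics/side_5.png

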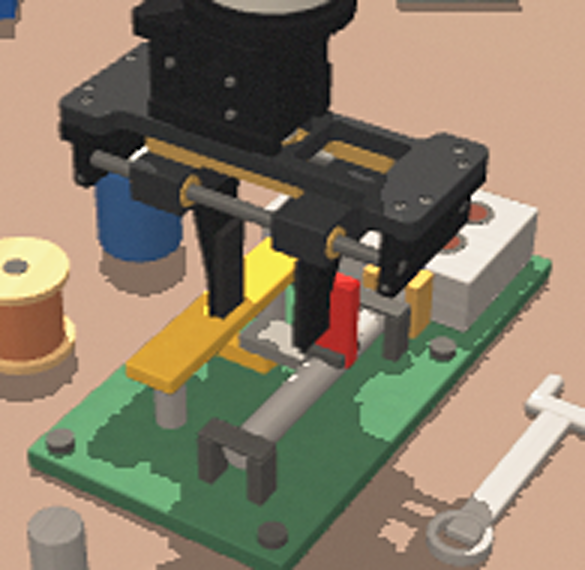

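The tab has moved with the finger, with the bar still down and about 5 N of push. Continuing.

Emit:
arm_command(
  plan=[
    [[0.1,0.13,0],0],
    [[0.2,0.27,0],0],
    [[0.3,0.4,0],0],
    [[0.38,0.53,0],0],
    [[0.42,0.58,0],0],
  ],
)

```text
time: 5.65
position: [0.5786, 0.1199, 0.0548]
tool_rot: [-0.334, 0.624, -0.624, 0.331]
ft_force: [-3.3, -5.5, 7.4]
grip_width: 0.0397
```

Emit:
arm_command(
  plan=[
    [[0.03,0.04,0],0],
    [[0.06,0.08,0],0],
    [[0.09,0.12,0],0],
    [[0.09,0.12,0],0],
  ],
)

```text
time: 6.05
position: [0.5807, 0.1229, 0.0548]
tool_rot: [-0.334, 0.625, -0.624, 0.331]
ft_force: [-4.1, -5.1, 7.4]
grip_width: 0.0399
```

```bash
python3 s.py 0 8 0.055 6; python3 d.py 6
```

```text
t 6.05 pos [0.5807 0.1229 0.0548] local [-0.5  5.4] yaw -33.94 F [-4.06 -5.05  7.44] w 0.03992583537060178 tooly [-0.004 -0.001 -1.   ]
shift units [0.077 0.076 0.007]
6 [(np.int64(218), np.int64(226)), (np.int64(217), np.int64(226)), (np.int64(215), np.int64(227)), (np.int64(213), np.int64(228)), (np.int64(211), np.int64(229)), (np.int64(210), np.int64(230)), (np.int64(208), np.int64(230))]
  shift px 0 6.1189523 0.7279580235481262
```

View pics/side_6.png

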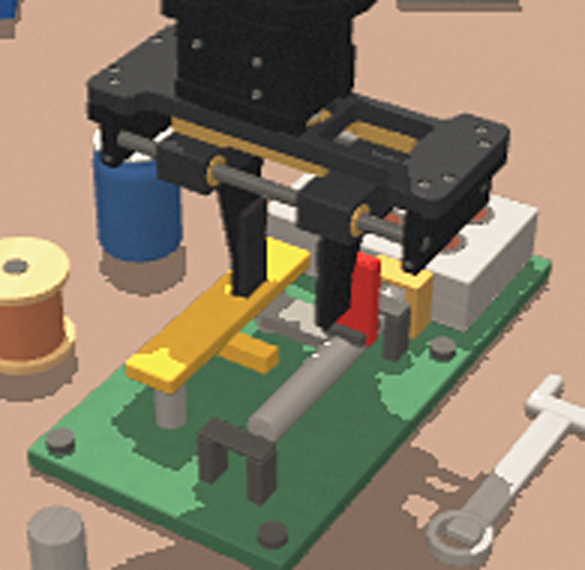

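The bolt is nearly home, with no rise in force yet. I'll creep forward until it meets the end stop.

Emit:
arm_command(
  plan=[
    [[0.02,0.03,0],0],
    [[0.04,0.06,0],0],
    [[0.05,0.07,0],0],
    [[0.05,0.07,0],0],
  ],
)

```text
time: 6.55
position: [0.5814, 0.1241, 0.0548]
tool_rot: [-0.334, 0.625, -0.624, 0.33]
ft_force: [-4.1, -7.1, 7.6]
grip_width: 0.0401
```

Emit:
arm_command(
  plan=[
    [[0.02,0.03,0],0],
    [[0.03,0.04,0],0],
    [[0.03,0.04,0],0],
  ],
)

```text
time: 6.85
position: [0.5814, 0.1241, 0.0548]
tool_rot: [-0.335, 0.624, -0.624, 0.329]
ft_force: [-5.6, -10.2, 8.9]
grip_width: 0.0402
```

```bash
python3 s.py 0 8 0.055 7
```

```text
t 6.85 pos [0.5814 0.1241 0.0548] local [-0.6  6.8] yaw -33.93 F [ -5.6  -10.18   8.88] w 0.04015375361215344 tooly [-0.007 -0.003 -1.   ]
shift units [0.047 0.028 0.006]
```

The position has stopped at y = 6.8 while the push rose from 6.5 to 11.6 N, so this is the end stop. I'll ease back a little with the bar held down, then lift straight up.

Emit:
arm_command(
  plan=[
    [[-0.04,-0.06,0],0],
    [[-0.09,-0.13,0],0],
    [[-0.12,-0.18,0],0],
    [[-0.12,-0.18,0],0],
  ],
)

```text
time: 7.35
position: [0.5815, 0.1231, 0.0551]
tool_rot: [-0.331, 0.625, -0.624, 0.332]
ft_force: [-1.1, 3.9, 5.4]
grip_width: 0.0401
```

Emit:
arm_command(
  plan=[
    [[0,0,0.2],0],
    [[0,0,0.5],0],
    [[0,0,1.0],0],
    [[0,0,2.0],0],
    [[0,0,3.0],0],
  ],
)

```text
time: 7.85
position: [0.5813, 0.1208, 0.1308]
tool_rot: [0.333, -0.624, 0.624, -0.332]
ft_force: [0.7, 0.9, 0.4]
grip_width: 0.04
```

Emit:
arm_command(
  plan=[
    [[0,0,1.5],0],
    [[-1,0,3],0],
    [[-2,0,4],0],
    [[-2,0,4],0],
    [[-2,0,4],0],
  ],
)

```text
time: 8.35
position: [0.5319, 0.1211, 0.2311]
tool_rot: [0.331, -0.624, 0.625, -0.333]
ft_force: [0.5, -0.4, -0.4]
grip_width: 0.0399
```

```bash
python3 s.py 0 8 0.055 8;python3 d.py 8; python3 - <<'E'
from h import *
th=np.radians(-34.03);R=np.array([[np.cos(th),-np.sin(th)],[np.sin(th),np.cos(th)]]);T=np.array([.5781,.1182])
for k in "08":
  pts=[];cs=[]
  for n,roi in(("scene",(300,190,530,330)),("side",(230,140,420,290))):
    c=load(n+k+".npz"); r=cv2.bitwise_or(mask(c,(0,200,90),(5,255,255)),mask(c,(175,200,90),(180,255,255))); q=comp(r,roi)
    M=cv2.moments(q);pts.append((M["m10"]/M["m00"],M["m01"]/M["m00"]));cs.append(c)
  x=tri(cs,pts);print(k,x.round(4),"tab local",(R.T@(x[:2]-T)*1000).round(1))
for n in("scene","side"):
  a=load(n+"0.npz")["pixels"].copy();b=load(n+"8.npz")["pixels"]
  cv2.imwrite(f"pics/{n}_full8.png",b[:,:,::-1])
E
```

```text
t 8.35 pos [0.5319 0.1211 0.2311] local [-39.9 -23.4] yaw -33.97 F [ 0.54 -0.37 -0.39] w 0.039947371659862466 tooly [ 0.003 -0.001 -1.   ]
shift units [ 2.026  0.149 -7.043]
8 [(np.int64(212), np.int64(220)), (np.int64(210), np.int64(220)), (np.int64(208), np.int64(221)), (np.int64(206), np.int64(222)), (np.int64(205), np.int64(223)), (np.int64(203), np.int64(224)), (np.int64(201), np.int64(224))]
  shift px 0 0.029940344 0.8588916063308716
0 [0.5882 0.0861 0.0608] tab local [ 26.3 -21. ]
8 [0.6103 0.1235 0.0584] tab local [23.7 22.4]
```

View pics/side_full8.png

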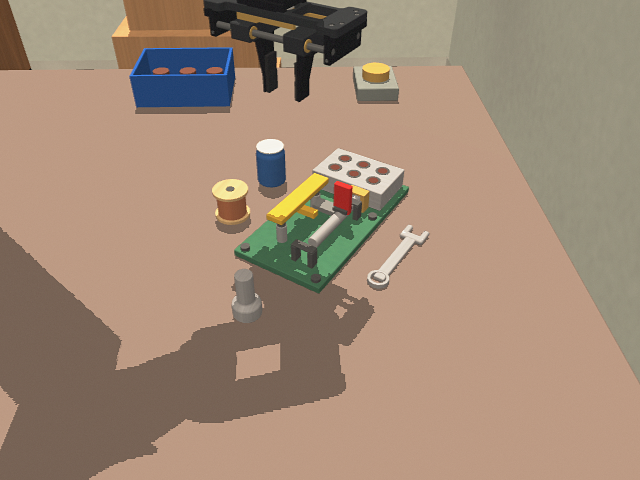

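View pics/scene_8.png

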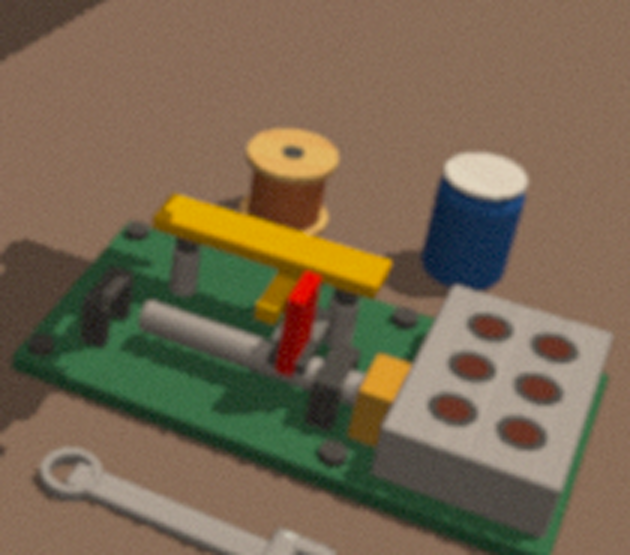

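The tab has moved 43.4 mm from its start, and the bar is back at rest height (0.03 px shift). In the side view the nose is in the keeper, and the spool (232,200), tin (271,165), punch (246,297) and spanner (397,258) are where they were. The hand is clear, with its force at about zero.

```bash
python3 -c "
from rig import hand_in; print(hand_in())"
```

```text
the job is handed in; nothing more can be done
None
```

The bolt is locked home with the catch sprung up behind it, and the job is handed in; no verdict was reported.

**What I did:** I set the fingers 40 mm apart and pressed the bar down about 11 mm with one fingertip. With the bar held down, the other fingertip pushed the red tab to its end stop. There the hand stopped moving while the push rose from 6.5 to 11.6 N. I then eased back, lifted straight up and moved clear. The run took about 8.5 s of the 32 s allowed.

**Last checks:**
- **Bolt:** the tab moved 43.4 mm from its start, measured across the two camera views. The bolt starts at 0 to 3 mm, so this agrees with it being home to within the 2 mm calibration.
- **Catch:** the bar is back at its rest height, with an image shift of 0.03 px.
- **Bystanders:** by eye in the before and after pictures, the spool, punch, tin and spanner are unmoved, and the first three still stand upright. I did not measure them.
- **Hand:** it is 0.23 m above the bench, and the force on it is about zero.

**Small disagreements:** triangulated heights came out 1–3 mm below the given sizes. The tab centroid's sideways position read 2.6 mm different after the push. The keeper-side supports partly hide the tab there, which probably explains it.

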